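# Square a board carrier into its repair jig and close the jaw

## Robot

A 6-joint arm with a two-finger parallel gripper is mounted at the origin on the work surface. World frame = base frame: x ahead of the robot, y to its left, z up, the work surface at z = 0. Lengths are in m, angles in rad, forces in N, time in s.
With the tool pointing down it reaches from about 0.275 to 0.75 m from the base axis. Payload 10.2 kg.
Tool frame: the origin (TCP) lies midway between the tips of the shut fingers; the grasp point (between the pads) lies 19 mm behind it (hold_point_z is the distance from the TCP to the grasp point, in m); z points along the fingers, y is the direction in which the jaws open and shut (so a half turn about z gives the same grasp; the last joint's range is limited). The gripper opens to 88 mm and grips with 3 to 60 N. Pads are 18 mm wide; open, the fingers measure 123 mm over their backs; the gripper's body (75 mm by 187 mm) begins 45 mm behind the grasp point.
Start: joints at [1.027, 0.313, 1.498, -0, 1.331, -0.223], TCP at [0.166, 0.498, 0.239] pointing down, gripper open.
Joint ranges: [-2.94, 2.94], [-0.97, 2.17], [0.19, 2.56], [-1.23, 4.37], [0.02, 3.11], [-2.88, 2.88]. Speed limits (rad/s): [2.39, 2.39, 3.01, 3.14, 3.14, 3.14].

## Interface

Orientations are given as [roll, pitch, yaw] about the fixed x, y, z axes, in that order (R = Rz(yaw) Ry(pitch) Rx(roll)).
In Python, from workcell import * gives the robot as it stands. The module is installed in compiled form; this text tells all that it offers.
- The arm moves only by the shell command python3 -m crank 'ROWS' [FORCE]. ROWS is JSON, a list of rows, each a list of 5 numbers: the gripper's target within -1 to 1 (shut at 1, half-way at 0, fully open at -1), then the shift along the tool's x, y, z in cm, then the turn about the tool's z in degrees. In form: [[fingers, tx, ty, tz, roll], ...]. A call has 1 to 10 rows; each row is the pose to reach, as a shift and turn from the pose measured when the call began, along the tool's axes at that moment; what a row does not reach only later rows make up. A row lasts 1/10 s, in which the tool goes at most 50 mm and 8.59 degrees, less where a joint would pass 70% of its speed; a pose out of reach is approached as far as the arm can. A call with a gripper value outside its range is refused whole. The fingers move at their own pace and stop on an object; FORCE is the grip in N (left out, the last holds). Time passes only in rows, so rows that repeat a pose let the fingers close. It gives the time, the measured TCP pose, the force and the opening at its end, in the units of the state.
- observe(): the state, without advancing time (a new reading comes with each control period).
- capture(name): name is "scene" or "top" or "wrist"; returns the picture (384x512x3 uint8, blue, green, red); there is no depth.
- camera_model(name): a dict with "fx", "fy", "cx", "cy" (pixels), "cam_to_world" (4x4, takes a point from camera to world coordinates); the wrist camera has in their place "T_tool_cam" (4x4, takes a point from camera to tool coordinates, whose origin is the TCP and whose axes are the flange's). Camera axes: x right, y up, looking along -z (the intrinsics and any distortion apply to the point x, -y, -z); pixel columns grow to the right and rows downward; lengths in m; the calibration is good to about 2 mm. The wrist camera is an equidistant fisheye: a pixel r from the principal point sees the ray r / f radians off the axis. A picture is of the moment at which its call begins: read the wrist's pose just before it. camera_model takes no time and is no camera call.
- hand_in(): hands the job in, once; it reports no verdict.
The state is a dict: "clock": time; "qpos": joint angles; "qvel": joint speeds; "tau": joint torques, N m; "ee_pos": TCP position; "tcp_rot": TCP orientation; "ft_force": force on the tool from outside, world axes, zero at the start; "moment": the same for the moment, N m; "width": finger opening in m.
Only numpy, scipy, OpenCV 4.12 (cv2) and the standard library are available. Lean on these libraries where they do the work, as an engineer would, in place of code of your own. Each camera call takes 0.05 s, during which the arm holds its last target. There are 200 camera calls.

## Task

Get the circuit-board carrier ready for repair: push it along the jig's plate until it sits fully home in the corner, flush against both the long back stop and the side stop, and push the sliding clamp jaw up against it so that it cannot shift back. Only push with the fingertips: do not lift or tip the carrier, and leave the mouse, the jar, the multimeter and the screwdriver where they are.

Things in the scene. Friction and masses are not known exactly. Their poses are not given: they have to be found in the camera images.
- jig: Fixed white plate with two dark steel stops, on the bench;. Origin on the bench surface; x points to the back stop (far from the robot), y to the side stop, z up. Plate: x -115 to +110, y -200 to +130 mm, top 6 mm above the bench. Stops are 18 mm thick, 20 mm above the plate. Back stop: inner face x = +90, from y -110 to +130. Side stop: inner face y = +110, from x -60 to +90.
- seat (a point): Point of the jig, on its plate, where the carrier's origin lies when the carrier is fully home against both stops: x = 42, y = 40, z = 6 mm in the jig's frame. Same axes as the jig.
- carrier: Loose black slab, 96 mm (x) by 140 mm (y) by 16 mm high, with a blue circuit board and chips on top (21 mm high in all), 0.2 to 0.4 kg. Origin at the centre of its underside, z up. Starts on the jig's plate short of both stops, turned up to 0.22 rad. Home: axes parallel to the jig's, long +x side on the back stop, short +y side on the side stop.
- jaw (a joint): Steel clamp bar, 90 mm along the jig's x, 22 mm along y, top 29 mm above the plate. Slides in the plate along the jig's +y towards the side stop: 0 m open, growing as it closes, 0.115 at most. Starts at 0 to 0.025; reads 0.100 when touching a carrier that is fully home. About 2 N of friction; stays where left; pushes the carrier ahead of it when closed further.
- jaw_face (a point): Middle of the jaw's inner face (the one towards the carrier), 15 mm above the plate, at x = 20 mm and y = -130 mm + the joint's value in the jig's frame; same axes as the jig. The outer face, which one pushes on, is 22 mm further to -y.
- mouse: Black computer mouse, 100 x 60 x 34 mm, loose on the bench beyond the side stop (+y of the jig). Origin at the centre of its underside, long along its x. To be left alone.
- jar: Small closed jar, 42 mm across and 40 mm high, standing loose on the bench beyond the side stop. Origin at the centre of its underside. To be left alone.
- meter: Green and black multimeter lying on its back, 180 mm (x) by 88 mm (y), 45 mm high, loose on the bench at the jig's -y end. Origin at the centre of its underside. To be left alone.
- screwdriver: Screwdriver, 160 mm long, lying loose on the bench behind the back stop, roughly parallel to it. Lies along its own x. To be left alone.
There are look-alikes about, which are no part of the job. Leave any orange or white look-alike of the carrier alone.

How it is judged:
By the outcome, as a careful person would: the job done as asked, in the order asked, and still so for the second after the job is handed in, with the robot touching nothing.
It also fails if it takes over 45 s, if anything falls off the work surface, if the arm or the gripper's body presses on something with over 40 N, if the wrist force passes 120 N, or if a joint passes its speed limit or range.

## Working session

There is one attempt and no reset: what is moved stays moved. The work goes in short steps, Python scripts to look and compute and a shell command to move; the robot and the scene stay as the last step left them, time stands still between calls to the robot, and variables do not carry over. Pictures are saved under pics/ and viewed, about 8 in all and at most 12, crops included, and the job is handed in when it is done.

```bash
mkdir -p pics
python3 - <<'E'
from workcell import *
import cv2,numpy as np
s=observe();print(s['clock'],s['ee_pos'],s['tcp_rot'],s['width'])
a=capture("top");b=capture("scene")
cv2.imwrite('pics/top0.png',a);cv2.imwrite('pics/scene0.png',b)
cv2.imwrite('pics/both0.png',cv2.resize(a,(800,600)))
np.set_printoptions(precision=4,suppress=True)
for n in("top","scene","wrist"):print(n,camera_model(n))
E
```

```text
0.0 [0.16543221 0.49800132 0.23816028] [-3.14036852e+00 -2.87859688e-04  2.82080080e+00] 0.08785222768071983
top {'fx': 461.6653975331968, 'fy': 461.6653975331968, 'cx': 251.44372576456306, 'cy': 191.16956147000082, 'cam_to_world': array([[-0.0041,  0.9855, -0.1695,  0.2769],
       [-1.    , -0.0053, -0.0069,  0.0063],
       [-0.0077,  0.1694,  0.9855,  1.3369],
       [ 0.    ,  0.    ,  0.    ,  1.    ]])}
scene {'fx': 375.3323911206861, 'fy': 375.3323911206861, 'cx': 253.08189170027075, 'cy': 194.04778494051473, 'cam_to_world': array([[-0.0798, -0.756 ,  0.6497,  1.231 ],
       [ 0.9968, -0.0667,  0.0448,  0.0497],
       [ 0.0095,  0.6512,  0.7589,  0.9028],
       [ 0.    ,  0.    ,  0.    ,  1.    ]])}
wrist {'fx': 297.3186396354542, 'fy': 297.3186396354542, 'cx': 257.0521389273232, 'cy': 188.23219353020184, 'T_tool_cam': array([[-0.0003,  0.9666,  0.2563,  0.0649],
       [ 1.    ,  0.0003,  0.0002,  0.0005],
       [ 0.0001,  0.2563, -0.9666, -0.1467],
       [ 0.    ,  0.    ,  0.    ,  1.    ]])}
```

View pics/both0.png

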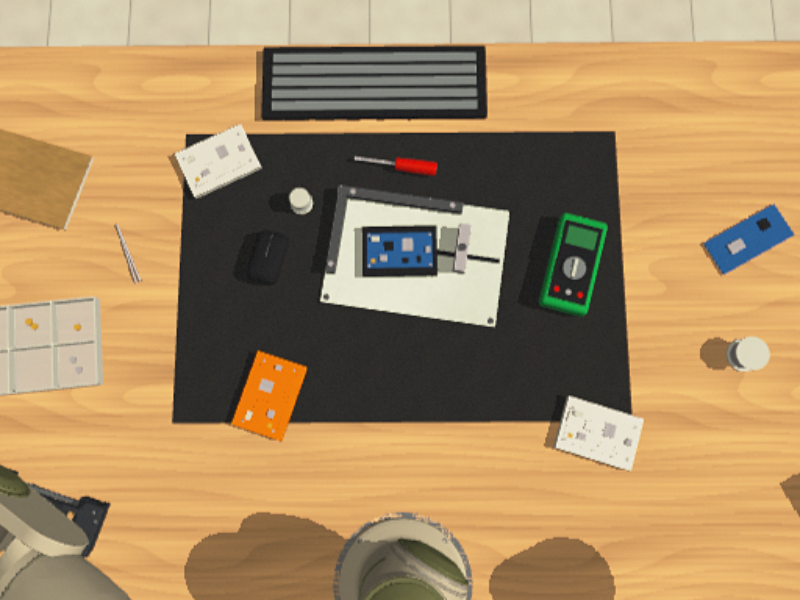

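View pics/scene0.png

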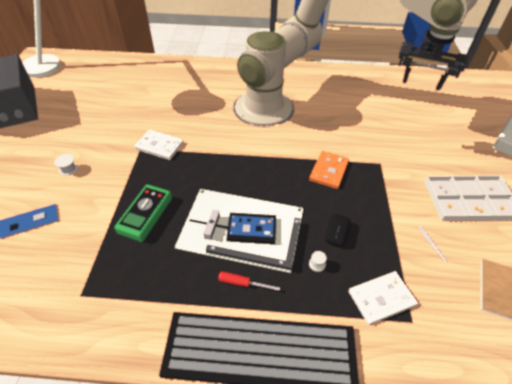

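Jig with its corner at upper left (top view, 800 px: stop corner about (342,190)). Carrier is at (400,250), jaw at (462,248), and the other items are clear of the plate. Next I'll get a rough pose.

```bash
cat > h.py <<'E'
from workcell import *
import cv2,numpy as np
from scipy.spatial.transform import Rotation as Ro
np.set_printoptions(precision=4,suppress=True)
def ray(n,uv,st=None):
    m=camera_model(n);u=(np.atleast_2d(uv)-[m['cx'],m['cy']])/m['fx']
    if n=='wrist':
        r=np.linalg.norm(u,axis=1)[:,None]+1e-9
        d=np.c_[u/r*np.sin(r),np.cos(r)]
        T=np.eye(4);T[:3,:3]=Ro.from_euler('xyz',st['tcp_rot']).as_matrix();T[:3,3]=st['ee_pos']
        C=T@m['T_tool_cam']
    else: d=np.c_[u,np.ones(len(u))];C=m['cam_to_world']
    d=d*[1,-1,-1]
    return C[:3,3],d@C[:3,:3].T
def plane(n,uv,z,st=None):
    o,d=ray(n,uv,st);return (o+d*((z-o[2])/d[:,2])[:,None])[:,:2]
def jig_from(pf,pb):  # unused corners
    pass
def tojig(p,o,yaw):
    c,s=np.cos(yaw),np.sin(yaw);return (np.atleast_2d(p)-o)@np.array([[c,-s],[s,c]])
def toworld(p,o,yaw):
    c,s=np.cos(yaw),np.sin(yaw);return np.atleast_2d(p)@np.array([[c,s],[-s,c]])+o
E
python3 - <<'E'
from h import *
im=cv2.imread('pics/top0.png');k=.64
P=plane('top',np.array([[322,302],[495,326],[508,210]])*k,.006)
print(P,np.linalg.norm(P[0]-P[1]),np.linalg.norm(P[2]-P[1]))
yd=P[0]-P[1];yaw=np.arctan2(-yd[0],yd[1])
loc=np.array([[-.115,.13],[-.115,-.2],[.11,-.2]])
o=(P-toworld(loc,[0,0],yaw)).mean(0);print('jig',o,yaw)
hsv=cv2.cvtColor(im,cv2.COLOR_BGR2HSV)
m=cv2.inRange(hsv,(100,100,60),(125,255,255));m[:, :200]=0;m[:,300:]=0
c=max(cv2.findContours(m,0,2)[0],key=cv2.contourArea)
b=cv2.boxPoints(cv2.minAreaRect(c));W=plane('top',b,.024);print('board',tojig(W,o,yaw),tojig(W.mean(0),o,yaw))
J=plane('top',np.array([[459,224],[471,225],[466,272],[454,271]])*k,.035);print('jaw',tojig(J,o,yaw))
print('items',tojig(plane('top',np.array([[300,200],[267,257],[573,265],[418,166]])*k,.03),o,yaw))
E
```

```text
[[ 0.5002  0.1483]
 [ 0.4532 -0.1739]
 [ 0.6765 -0.205 ]] 0.3256470671660964 0.2253643397136635
jig [0.5958 0.0064] -0.1446375451064668
board [[ 0.027   0.0613]
 [ 0.0436 -0.0578]
 [-0.0247 -0.0668]
 [-0.0413  0.0512]] [[ 0.0011 -0.003 ]]
jaw [[ 0.0615 -0.107 ]
 [ 0.0627 -0.1294]
 [-0.0273 -0.1312]
 [-0.0285 -0.1091]]
items [[ 0.068   0.1951]
 [-0.0491  0.2381]
 [ 0.0143 -0.3257]
 [ 0.1651 -0.0161]]
```

```bash
python3 -m crank '[[-1,-4,-2.7,0,-1],[-1,-8,-5.4,0,-2],[-1,-12,-8.1,0,-3],[-1,-16,-10.8,-0.5,-4],[-1,-20,-13.5,-1,-5],[-1,-24,-16.2,-1,-6],[-1,-28,-18.9,-1.5,-7],[-1,-32,-21.6,-2,-8],[-1,-36,-24.3,-2,-9],[-1,-40,-27,-2,-10.1]]'
python3 - <<'E'
from h import *
s=observe();R=Ro.from_euler('xyz',s['tcp_rot']).as_matrix()
t=np.array([.5364,.015,.22]);print(s['clock'],s['ee_pos'],s['tcp_rot'],(t-s['ee_pos'])@R*100)
E
```

```text
clock: 1.1
ee_pos: [0.4607, 0.1138, 0.2585]
tcp_rot: [-3.141, -0.0, 2.998]
ft_force: [0.5, 0.8, 0.0]
width: 0.0882
1.1 [0.4607 0.1138 0.2585] [-3.1407 -0.0004  2.9975] [-8.9079 -8.6903  3.8506]
```

```bash
python3 -m crank '[[-1,-3,-2.9,1.3,0],[-1,-6,-5.8,2.6,0],[-1,-8.9,-8.7,3.9,0],[-1,-8.9,-8.7,3.9,0]]'
python3 - <<'E'
from h import *
import json
s=observe();w=capture('wrist');cv2.imwrite('pics/w1.png',w);cv2.imwrite('pics/w1b.png',cv2.resize(w,(800,600)))
json.dump({k:np.array(s[k]).tolist() for k in('ee_pos','tcp_rot')},open('s1.json','w'))
print(s['clock'],s['ee_pos'],s['tcp_rot'])
E
```

```text
clock: 1.5
ee_pos: [0.5373, 0.0115, 0.2169]
tcp_rot: [-3.14, -0.004, 2.993]
ft_force: [-0.3, 0.0, 0.7]
width: 0.0882
1.5 [0.5373 0.0115 0.2169] [-3.1402 -0.0039  2.9934]
```

View pics/w1b.png

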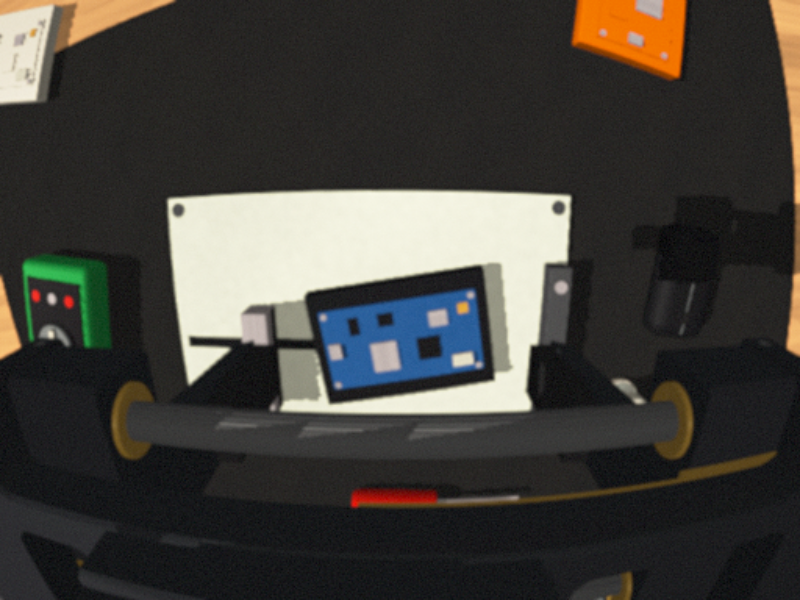

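The wrist view shows the robot side at the top. The near plate edge runs (168,198)–(571,195), the carrier corners are (306,292) (482,266) (493,378) (331,402), and the jaw's near end is at (245–272,308).

Run:
```python
from h import *
import json
s=json.load(open('s1.json'));k=.64
w=lambda p,z:plane('wrist',np.array(p)*k,z,s)
P=w([[571,195],[168,198]],.006);print(P,np.linalg.norm(P[0]-P[1]))
yd=P[0]-P[1];yaw=np.arctan2(-yd[0],yd[1])
o=(P-toworld([[-.115,.13],[-.115,-.2]],[0,0],yaw)).mean(0);print('jig',o,yaw)
C=w([[306,292],[482,266],[493,378],[331,402]],.022);J=tojig(C,o,yaw);print('car',J*1e3,J.mean(0)*1e3,np.linalg.norm(J-np.roll(J,-1,0),axis=1))
print('jaw',tojig(w([[245,308],[272,307]],.035),o,yaw)*1e3)
print('sidestop inner top near',tojig(w([[545,265]],.026),o,yaw)*1e3)
```

```text
[[ 0.5051  0.1532]
 [ 0.4552 -0.1736]] 0.3305623857849988
jig [0.5991 0.007 ] -0.15154897587186647
car [[-38.2812 -78.518 ]
 [-59.0445  55.9343]
 [ 33.8333  70.1619]
 [ 56.1742 -63.3348]] [-1.8295 -3.9391] [0.136  0.094  0.1354 0.0957]
jaw [[ -28.8186 -124.9677]
 [ -29.8221 -102.9361]]
sidestop inner top near [[-61.2576 104.6612]]
```

```bash
cat >> h.py <<'E'
O=np.array([.599,.007]);Y=-.150
def go(x,y,z,turn=0):  # jig mm target -> tool cm + deg; turn = tool y axis angle (deg) from jig y
    s=observe();R=Ro.from_euler('xyz',s['tcp_rot']).as_matrix()
    t=np.r_[toworld([x/1e3,y/1e3],O,Y)[0],z/1e3]
    d=(t-s['ee_pos'])@R*100
    yw=np.degrees(s['tcp_rot'][2]-(np.pi+Y))-turn
    f=tojig(s['ft_force'][:2],[0,0],Y)[0]
    print('t',s['clock'],'jig mm',tojig(s['ee_pos'][:2],O,Y)[0]*1e3,'z',s['ee_pos'][2]*1e3,'F',f,s['ft_force'][2],'w',s['width'],'ROW',d.round(2),'roll',((yw+180)%360-180).round(2))
E
python3 -c "from h import *;go(-87,-4,60);go(-87,-4,14)"
```

```text
t 1.55 jig mm [-62.7715  -2.9972] z 217.96125382863806 F [ 0.8759 -0.3895] 0.8780575944603763 w 0.0878456470903614 ROW [ 2.37 -0.08 15.8 ] roll 0.18
t 1.55 jig mm [-62.7715  -2.9972] z 217.96125382863806 F [ 0.8759 -0.3895] 0.8780575944603763 w 0.0878456470903614 ROW [ 2.36 -0.08 20.4 ] roll 0.18
```

```bash
python3 -m crank '[[-1,0.8,0,4,0.2],[-1,1.6,-0.1,8,0.2],[-1,2.4,-0.1,12,0.2],[-1,2.4,-0.1,15.8,0.2],[-1,2.4,-0.1,18,0.2],[-1,2.4,-0.1,19.6,0.2],[-1,2.4,-0.1,20.2,0.2],[-1,2.4,-0.1,20.3,0.2],[-1,2.4,-0.1,20.3,0.2]]'; python3 -c "from h import *;go(-20,-4,14)"
```

```text
clock: 2.45
ee_pos: [0.5123, 0.0162, 0.0159]
tcp_rot: [-3.141, -0.002, 2.992]
ft_force: [0.6, -0.2, 0.4]
width: 0.0884
t 2.45 jig mm [-87.1307  -3.8961] z 15.917117513324069 F [ 0.6193 -0.0948] 0.38938286944114414 w 0.08840442252374862 ROW [-6.71 -0.01  0.18] roll 0.01
```

```bash
python3 -m crank '[[-1,-0.8,0,0.2,0],[-1,-1.5,0,0.2,0],[-1,-2,0,0.2,0],[-1,-2.5,0,0.2,0],[-1,-3,0,0.2,0],[-1,-3.5,0,0.2,0],[-1,-4,0,0.2,0],[-1,-4.5,0,0.2,0],[-1,-5,0,0.2,0],[-1,-5.5,0,0.2,0]]'; python3 -c "from h import *;go(-20,-4,14)"
```

```text
clock: 3.45
ee_pos: [0.567, 0.0079, 0.0138]
tcp_rot: [-3.141, -0.002, 2.992]
ft_force: [-1.3, -0.0, -0.1]
width: 0.0879
t 3.45 jig mm [-31.7915  -3.9307] z 13.779111012294395 F [-1.2449 -0.2357] -0.07183700467961263 w 0.08789361056257884 ROW [-1.18 -0.01 -0.02] roll 0.0
```

```bash
python3 -m crank '[[-1,-0.4,0,0,0],[-1,-0.7,0,0,0],[-1,-1,0,0,0],[-1,-1.2,0,0,0]]'; python3 -c "from h import *;go(-20,-4,14)"
```

```text
clock: 3.85
ee_pos: [0.5791, 0.006, 0.0138]
tcp_rot: [-3.141, -0.002, 2.992]
ft_force: [-3.0, 0.7, 1.9]
width: 0.0882
t 3.85 jig mm [-19.575   -3.9231] z 13.78747222916559 F [-3.1139  0.2319] 1.8636041364504927 w 0.08820465084390898 ROW [ 0.04 -0.01 -0.02] roll 0.0
```

Keep going in small steps until the force rises.

```bash
python3 -m crank '[[-1,-0.15,0,0,0],[-1,-0.3,0,0,0],[-1,-0.4,0,0,0]]'; python3 -m crank '[[-1,-0.1,0,0,0],[-1,-0.2,0,0,0]]';python3 -c "from h import *;go(-15,-4,14)"
```

```text
clock: 4.15
ee_pos: [0.5819, 0.0057, 0.0137]
tcp_rot: [-3.141, -0.006, 2.992]
ft_force: [-12.3, 2.1, 8.8]
width: 0.088
clock: 4.35
ee_pos: [0.5819, 0.0058, 0.0136]
tcp_rot: [-3.141, -0.011, 2.992]
ft_force: [-15.8, 1.8, 12.9]
width: 0.0885
t 4.35 jig mm [-16.7173  -3.7838] z 13.607279547103943 F [-15.9238  -0.5497] 12.87938946811404 w 0.08848292825194276 ROW [-0.17 -0.02 -0.04] roll -0.0
```

```bash
python3 -m crank '[[-1,0.8,0,0,0],[-1,1.8,0,0,0],[-1,2.5,0,-1,0],[-1,3,0,-5,0],[-1,3.5,0,-9,0],[-1,4.3,0,-13,0],[-1,4.3,0,-17,0],[-1,4.3,0,-18,0],[-1,4.3,0,-18,0]]'
python3 - <<'E'
from h import *
import json
s=observe();w=capture('wrist');cv2.imwrite('pics/w2b.png',cv2.resize(w,(800,600)))
json.dump({k:np.array(s[k]).tolist() for k in('ee_pos','tcp_rot')},open('s2.json','w'))
go(20,-90,80,90)
E
```

```text
clock: 5.25
ee_pos: [0.542, 0.0119, 0.1958]
tcp_rot: [-3.141, -0.007, 2.992]
ft_force: [0.5, 0.0, -0.7]
width: 0.0879
t 5.3 jig mm [-57.7573  -3.6195] z 193.94571352425598 F [-0.2333  0.5276] 0.531635079784696 w 0.08827752901785924 ROW [-7.9  -8.63 11.32] roll -90.0
```

View pics/w2b.png

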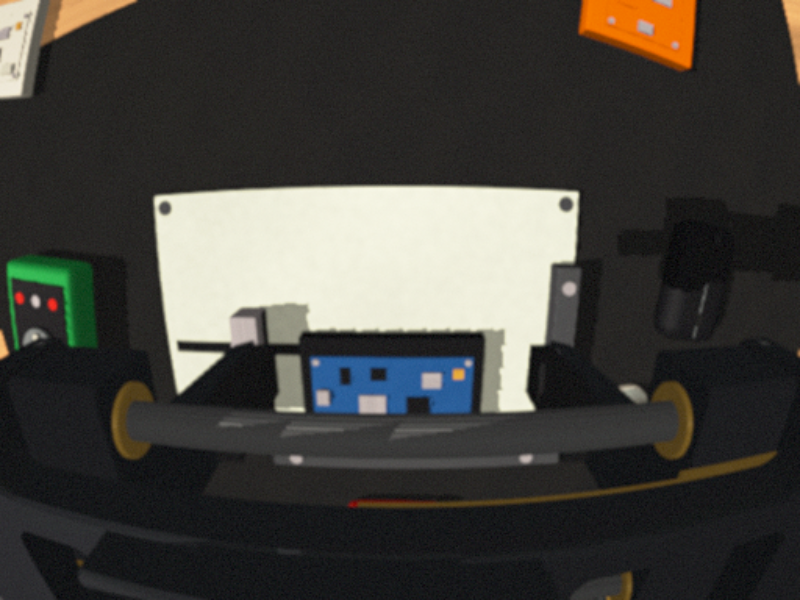

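Run:
```python
from h import *
import json
s=json.load(open('s2.json'));k=.64
w=lambda p,z:tojig(plane('wrist',np.array(p)*k,z,s),O,Y)*1e3
print('plate',w([[578,191],[154,197]],.006))
print('car',w([[303,334],[482,334]],.022))
print('jaw',w([[234,311],[264,309]],.035),'side',w([[552,265]],.026))
```

```text
plate [[-114.4936  129.6092]
 [-113.9202 -200.5609]]
car [[ -7.6415 -76.8448]
 [ -7.8087  55.8284]]
jaw [[ -28.9746 -124.8365]
 [ -30.6485 -101.5069]] side [[-60.8769 104.5803]]
```

The carrier is now square against the back stop (near corners (303,334) and (482,334)). The gap to the jaw is about 25–30 mm. I'll turn 90° and look closely before lowering into it.

```bash
python3 -m crank '[[0.2,-1,-0.9,1,-8.5],[0.2,-2,-1.8,2,-17],[0.2,-3,-2.6,3,-25.5],[0.2,-4,-3.5,4,-34],[0.2,-5,-4.4,5,-42.5],[0.2,-6,-5.3,6,-51],[0.2,-7,-6.2,6,-59.5],[0.2,-8,-7,6,-68],[0.2,-9,-8,6,-76.5],[0.2,-9.8,-8.8,6,-85]]'
python3 -m crank '[[0.2,0,0,0,-5],[0.2,0,0,0,-5]]'
python3 - <<'E'
from h import *
import json
s=observe();w=capture('wrist');cv2.imwrite('pics/w3.png',w);cv2.imwrite('pics/w3b.png',cv2.resize(w,(800,600),interpolation=cv2.INTER_CUBIC))
json.dump({k:np.array(s[k]).tolist() for k in('ee_pos','tcp_rot')},open('s3.json','w'))
go(40,-91,50,90);print(s['qpos'])
E
```

```text
clock: 6.3
ee_pos: [0.6296, -0.0324, 0.1224]
tcp_rot: [-3.121, -0.096, -1.994]
ft_force: [-0.5, 1.8, 0.2]
width: 0.0353
clock: 6.5
ee_pos: [0.6286, -0.0105, 0.1155]
tcp_rot: [-3.123, -0.123, -1.937]
ft_force: [0.5, 0.0, -0.4]
width: 0.0356
t 6.55 jig mm [ 32.39   -14.2615] z 116.38465683777396 F [ 0.2929 -0.1294] 0.5257438019811451 w 0.035653063571609245 ROW [ 6.46 -2.26  7.53] roll -12.56
[-0.1531  0.6653  1.2897 -0.1337  1.1978 -2.8798]
```

View pics/w3b.png

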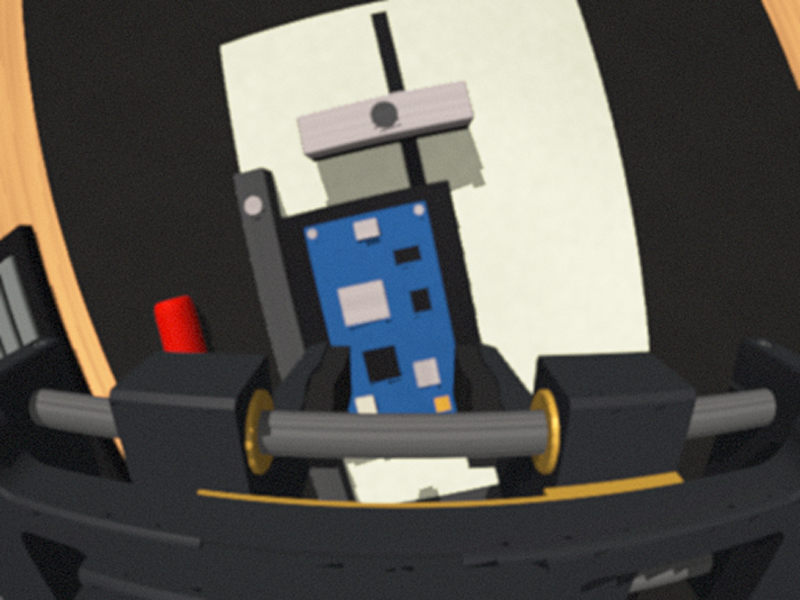

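The last joint hit its limit, which tilted the tool about 7°. In this view the jaw's inner edge (310–470, ~150–125) and the carrier end (285–450, ~215–185) leave a clear gap. I'll turn the other way.

```bash
python3 -m crank '[[0.2,0,0,-1,8.5],[0.2,0,0,-2,17],[0.2,0,0,-3,25.5],[0.2,0,0,-4,34],[0.2,0,0,-5,42.5]]'
python3 -c "
from h import *
s=observe();print(s['qpos']);go(40,-91,50,-90)
import json
s=json.load(open('s3.json'));k=.64
w=lambda p,z:tojig(plane('wrist',np.array(p)*k,z,s),O,Y)*1e3
print('car',w([[288,216],[446,184]],.022));print('jaw bottom/top inner',w([[318,160],[472,128]],.006),w([[305,150],[470,120]],.035))
print('stop end',w([[240,175],[268,170]],.026))
"
```

```text
clock: 7.05
ee_pos: [0.6299, -0.007, 0.1656]
tcp_rot: [-3.044, -0.077, -2.692]
ft_force: [0.6, 0.0, -0.9]
width: 0.0357
[-0.1476  0.6197  1.2302 -0.1283  1.3028 -2.1365]
t 7.05 jig mm [32.6214 -9.1968] z 165.59310771834322 F [0.59   0.1344] -0.9031539572815498 w 0.035699656384783326 ROW [ 3.1  -5.99 12.47] roll 124.33
car [[ 82.3198 -80.3031]
 [ -4.4357 -78.1351]]
jaw bottom/top inner [[  62.2172 -109.321 ]
 [ -27.8165 -108.5204]] [[  63.0877 -110.5111]
 [ -22.5543 -107.2536]]
stop end [[ 103.3697 -108.879 ]
 [  87.0125 -107.1987]]
```

```bash
python3 -m crank '[[0.2,0.3,-0.6,0,8.5],[0.2,0.6,-1.2,1,17],[0.2,0.9,-1.8,2,25.5],[0.2,1.2,-2.4,3,34],[0.2,1.5,-3,4,42.5],[0.2,1.8,-3.6,5,51],[0.2,2.1,-4.2,6,59.5],[0.2,2.4,-4.8,6,68],[0.2,2.7,-5.4,6,76.5],[0.2,3.1,-6,6,85]]'
python3 -c "
from h import *
s=observe();print(s['qpos']);go(40,-93,65,-90)
R=Ro.from_euler('xyz',s['tcp_rot']).as_matrix();print(tojig(R[:2,2],[0,0],Y))"
```

```text
clock: 8.05
ee_pos: [0.6262, -0.0826, 0.1134]
tcp_rot: [-3.056, 0.089, 2.107]
ft_force: [0.3, 0.5, 0.6]
width: 0.0354
[-0.2674  0.6674  1.292  -0.1336  1.1811 -0.7486]
t 8.05 jig mm [ 40.3099 -84.5394] z 113.3607468230616 F [0.2406 0.566 ] 0.6496871570426307 w 0.03540068608300878 ROW [-0.2  -0.14  4.9 ] roll 39.29
[[-0.0102 -0.1229]]
```

```bash
python3 -m crank '[[0.2,-0.1,-0.1,1,8.5],[0.2,-0.2,-0.1,2,17],[0.2,-0.2,-0.1,3,25.5],[0.2,-0.2,-0.1,4,34],[0.2,-0.2,-0.1,4.9,39.3],[0.2,-0.2,-0.1,4.9,39.3]]'
python3 -c "
from h import *
go(38,-95,14,-90)
import json
s=observe();w=capture('wrist');cv2.imwrite('pics/w4b.png',cv2.resize(w,(800,600),interpolation=cv2.INTER_CUBIC))"
```

```text
clock: 8.65
ee_pos: [0.6239, -0.0916, 0.0631]
tcp_rot: [-3.129, 0.123, 1.415]
ft_force: [-0.2, -0.6, -0.9]
width: 0.0351
t 8.65 jig mm [ 39.3195 -93.8076] z 63.13696541213143 F [-0.1094 -0.6098] -0.9313997791248374 w 0.03513726204494711 ROW [ 0.48 -0.07  4.89] roll -0.33
```

View pics/w4b.png

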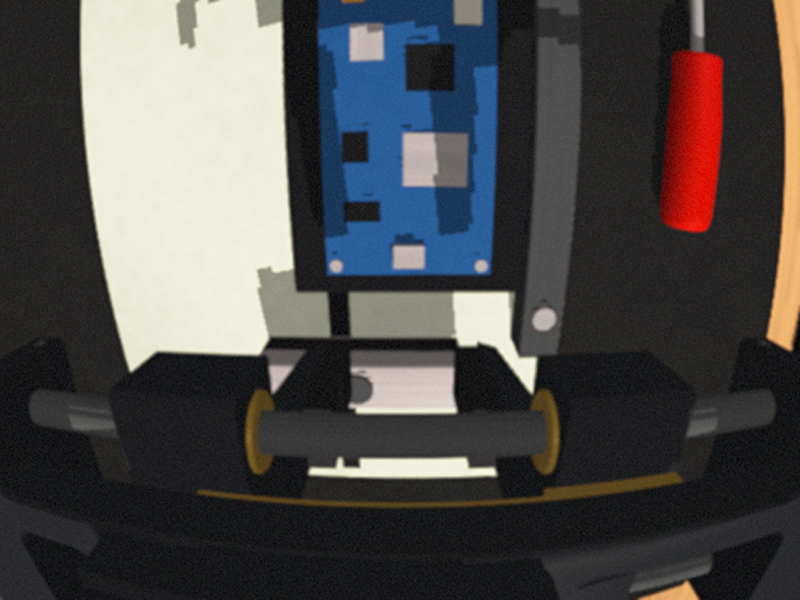

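The gap runs over rows 292–340, between the carrier's end and the jaw. The carrier's right side lies along the back stop.

```bash
python3 -c "
from h import *
s=observe();k=.64
w=lambda p,z:tojig(plane('wrist',np.array(p)*k,z,s),O,Y)*1e3
print(w([[297,291],[510,291]],.022),w([[275,340],[400,340]],.006),w([[275,350],[450,350]],.035))"
python3 -m crank '[[0.2,0.3,-0.1,1.5,-0.3],[0.2,0.4,-0.1,2.5,-0.3]]'
```

```text
[[ -4.2613 -81.0694]
 [ 85.8695 -81.0233]] [[ -22.1377 -113.1268]
 [  39.0153 -112.3703]] [[ -13.1422 -102.6368]
 [  59.9976 -101.8861]]
clock: 8.9
ee_pos: [0.623, -0.0907, 0.0383]
tcp_rot: [-3.129, 0.122, 1.425]
ft_force: [0.0, 0.3, -0.1]
width: 0.0356
```

```bash
python3 -c "from h import *;go(38,-95,14,-90)"; python3 -m crank '[[0.2,0.2,-0.1,1,0.3],[0.2,0.2,-0.1,1.6,0.3]]'; python3 -c "from h import *;go(38,-95,14,-90)"
```

```text
t 8.9 jig mm [ 38.2912 -93.0648] z 38.32525641292558 F [-0.0007  0.3111] -0.1416060496433162 w 0.03559643200454802 ROW [0.11 0.   2.44] roll 0.25
clock: 9.1
ee_pos: [0.6213, -0.0905, 0.0213]
tcp_rot: [-3.128, 0.122, 1.42]
ft_force: [-0.2, -0.0, -0.7]
width: 0.0353
t 9.1 jig mm [ 36.6485 -93.0796] z 21.266031342476122 F [-0.1435 -0.0659] -0.685574670541636 w 0.03527173688075229 ROW [-0.1   0.15  0.74] roll -0.02
```

```bash
python3 -m crank '[[0.2,-0.1,0.1,0.5,0],[0.2,-0.1,0.1,0.6,0]]'; python3 -c "from h import *;go(38,-55,14,-90);go(38,-40,14,-90)"
```

```text
clock: 9.3
ee_pos: [0.6219, -0.0926, 0.0149]
tcp_rot: [-3.127, 0.122, 1.421]
ft_force: [-0.2, 0.0, 0.4]
width: 0.0351
t 9.3 jig mm [ 37.4969 -95.0198] z 14.880034973546705 F [-0.1703 -0.0115] 0.35807656678574223 w 0.035059808932439346 ROW [ 3.98  0.04 -0.4 ] roll -0.02
t 9.3 jig mm [ 37.4969 -95.0198] z 14.880034973546705 F [-0.1703 -0.0115] 0.35807656678574223 w 0.035059808932439346 ROW [ 5.47  0.04 -0.58] roll -0.02
```

```bash
python3 -m crank '[[0.2,0.5,0,0,0],[0.2,0.9,0,-0.1,0],[0.2,1.3,0,-0.1,0],[0.2,1.7,0,-0.2,0],[0.2,2.1,0,-0.2,0],[0.2,2.5,0,-0.2,0],[0.2,2.9,0,-0.3,0],[0.2,3.3,0,-0.3,0],[0.2,3.7,0,-0.4,0],[0.2,4,0,-0.4,0]]'; python3 -c "from h import *;go(38,-40,14,-90)"
```

```text
clock: 10.3
ee_pos: [0.628, -0.0524, 0.014]
tcp_rot: [-3.127, 0.122, 1.421]
ft_force: [-0.4, -3.1, 2.6]
width: 0.0349
t 10.3 jig mm [ 37.5271 -54.4096] z 13.960948601563185 F [ 0.1055 -3.0782] 2.6250545234930995 w 0.034887005350631974 ROW [ 1.43  0.04 -0.18] roll -0.0
```

```bash
python3 -m crank '[[0.2,0.3,0,0,0],[0.2,0.6,0,-0.1,0],[0.2,0.8,0,-0.1,0]]'; python3 -c "from h import *;go(38,-40,14,-90)"
```

```text
clock: 10.6
ee_pos: [0.6291, -0.0441, 0.0139]
tcp_rot: [-3.127, 0.122, 1.421]
ft_force: [-1.6, -3.0, 2.2]
width: 0.0354
t 10.6 jig mm [ 37.431  -46.0169] z 13.892236258403326 F [-1.1814 -3.2016] 2.2389800125065293 w 0.03539982254992581 ROW [ 0.6   0.06 -0.08] roll 0.0
```

```bash
python3 -m crank '[[0.2,0.2,0,0,0],[0.2,0.4,0,0,0],[0.2,0.6,0,-0.1,0]]'; python3 -m crank '[[0.2,0.1,0,0,0],[0.2,0.2,0,0,0]]'; python3 -c "from h import *;go(38,-36,14,-90)"
```

```text
clock: 10.9
ee_pos: [0.6297, -0.0402, 0.0141]
tcp_rot: [-3.126, 0.126, 1.421]
ft_force: [-2.6, -22.7, -0.8]
width: 0.035
clock: 11.1
ee_pos: [0.6297, -0.0403, 0.0138]
tcp_rot: [-3.125, 0.129, 1.421]
ft_force: [-3.1, -16.7, 2.3]
width: 0.0349
t 11.1 jig mm [ 37.3968 -42.2344] z 13.829092547295092 F [ -0.5246 -16.9926] 2.2623253804334587 w 0.03492292715218681 ROW [ 0.62  0.06 -0.1 ] roll 0.02
```

```bash
python3 -m crank '[[0.2,-0.6,0,0,0],[0.2,-1.2,0,0,0],[0.2,-1.5,0,-1.5,0],[0.2,-2.2,0,-5,0],[0.2,-3,0,-8,0],[0.2,-4,0,-10,0],[0.2,-4,0,-12,0],[0.2,-4,0,-12,0]]'
python3 -c "
from h import *
s=observe();w=capture('wrist');cv2.imwrite('pics/w5b.png',cv2.resize(w,(800,600),interpolation=cv2.INTER_CUBIC))
import json;json.dump({k:np.array(s[k]).tolist() for k in('ee_pos','tcp_rot')},open('s5.json','w'))
go(20,-152,60,-90)"
```

```text
clock: 11.9
ee_pos: [0.6293, -0.0644, 0.1418]
tcp_rot: [-3.132, 0.129, 1.421]
ft_force: [-0.0, -0.5, -0.5]
width: 0.0353
t 11.95 jig mm [ 39.7925 -66.0465] z 139.50030595688523 F [-0.4453  0.1944] -0.4392148686495821 w 0.03539356900936235 ROW [-7.5  -1.86  9.02] roll 0.02
```

View pics/w5b.png

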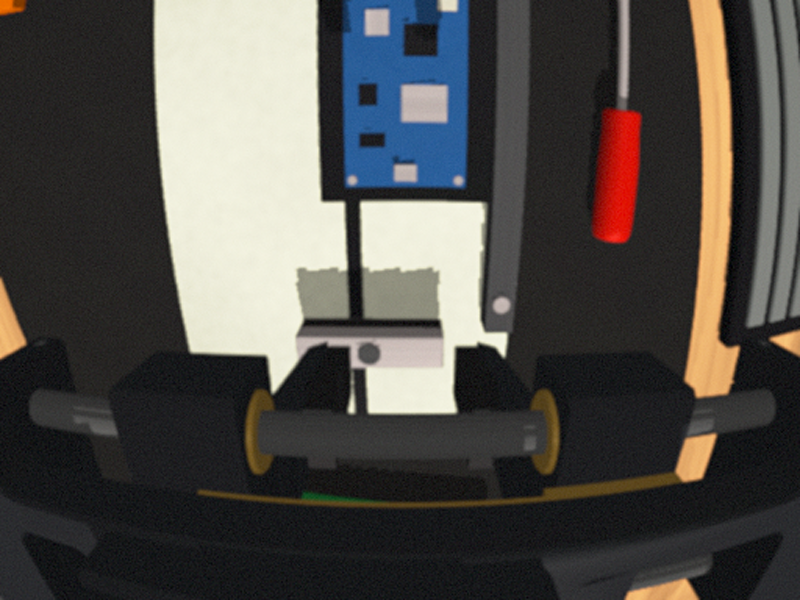

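The carrier's end is square at row 200 and its right side lies along the back stop. The jaw spans columns 298–442, rows 320–367.

```bash
python3 -c "
from h import *
import json;s=json.load(open('s5.json'));k=.64
w=lambda p,z:tojig(plane('wrist',np.array(p)*k,z,s),O,Y)*1e3
print('car',w([[322,201],[480,201]],.022),'jaw in',w([[300,321]],.006),w([[300,335]],.035),'jaw out',w([[298,367],[442,367]],.035),'stop end',w([[485,331]],.026))"
python3 -m crank '[[0.2,-1.5,-0.4,0,0],[0.2,-3,-0.8,0,0],[0.2,-5,-1.2,2,0],[0.2,-6.5,-1.6,4,0],[0.2,-7.8,-1.9,7,0],[0.2,-7.8,-1.9,9,0],[0.2,-7.8,-1.9,9,0]]';python3 -c "from h import *;go(20,-155,18,-90)"
```

```text
car [[ -4.8151 -30.2491]
 [ 84.3172 -30.2483]] jaw in [[ -27.5477 -113.0297]] [[ -20.9489 -108.4247]] jaw out [[ -24.569  -131.0462]
 [  64.8823 -129.8794]] stop end [[  91.3498 -109.758 ]]
clock: 12.65
ee_pos: [0.5929, -0.1502, 0.0576]
tcp_rot: [-3.122, 0.128, 1.42]
ft_force: [0.7, -0.8, 0.4]
width: 0.0349
t 12.65 jig mm [  17.4337 -156.3997] z 57.56400312445038 F [ 0.8291 -0.7208] 0.40100799473178894 w 0.034904308915184624 ROW [0.64 0.33 3.9 ] roll -0.05
```

```bash
python3 -m crank '[[0.2,0.2,0.2,1.5,0],[0.2,0.4,0.3,2.8,0],[0.2,0.6,0.3,3.6,0],[0.2,0.6,0.3,3.9,0],[0.2,0.6,0.3,3.9,0]]';python3 -c "from h import *;go(20,-75,18,-90)"
```

```text
clock: 13.15
ee_pos: [0.5952, -0.1494, 0.0178]
tcp_rot: [-3.122, 0.128, 1.42]
ft_force: [0.5, -0.8, -0.1]
width: 0.0351
t 13.15 jig mm [  19.6279 -155.24  ] z 17.79931540313048 F [ 0.5881 -0.7476] -0.06874873504530088 w 0.035137362605146945 ROW [ 7.96  0.01 -1.04] roll -0.03
```

```bash
python3 -m crank '[[0.2,0.8,0,-0.1,0],[0.2,1.6,0,-0.2,0],[0.2,2.4,0,-0.3,0],[0.2,3.2,0,-0.4,0],[0.2,4,0,-0.5,0],[0.2,4.8,0,-0.6,0],[0.2,5.6,0,-0.7,0],[0.2,6.4,0,-0.8,0],[0.2,7.2,0,-0.9,0],[0.2,7.8,0,-1,0]]';python3 -c "from h import *;go(20,-68,18,-90)"
```

```text
clock: 14.15
ee_pos: [0.6073, -0.0709, 0.0177]
tcp_rot: [-3.122, 0.128, 1.421]
ft_force: [1.1, -3.1, -0.4]
width: 0.0353
t 14.15 jig mm [ 19.8474 -75.8014] z 17.66188247532822 F [ 1.527  -2.9388] -0.36261329973978024 w 0.035259874543236445 ROW [ 0.77  0.01 -0.13] roll -0.02
```

```bash
python3 -m crank '[[0.2,0.2,0,0,0],[0.2,0.4,0,-0.1,0],[0.2,0.6,0,-0.1,0]]';python3 -c "from h import *;go(20,-66,18,-90)"
```

```text
clock: 14.45
ee_pos: [0.608, -0.0649, 0.0177]
tcp_rot: [-3.121, 0.128, 1.42]
ft_force: [-1.7, -1.9, 1.6]
width: 0.0352
t 14.45 jig mm [ 19.6315 -69.7149] z 17.718667601976748 F [-1.369 -2.143] 1.5688037281550415 w 0.035158759843272026 ROW [ 0.36  0.04 -0.08] roll -0.02
```

```bash
python3 -m crank '[[0.2,0.2,0,0,0],[0.2,0.4,0,0,0]]'; python3 -m crank '[[0.2,0.1,0,0,0],[0.2,0.2,0,0,0]]';python3 -c "from h import *;go(20,-64,18,-90)"
```

```text
clock: 14.65
ee_pos: [0.6086, -0.0609, 0.0173]
tcp_rot: [-3.121, 0.128, 1.42]
ft_force: [0.2, -3.9, 3.7]
width: 0.0353
clock: 14.85
ee_pos: [0.6087, -0.0607, 0.0173]
tcp_rot: [-3.121, 0.131, 1.42]
ft_force: [-4.2, -15.2, 3.9]
width: 0.0354
t 14.85 jig mm [ 19.6698 -65.516 ] z 17.344085816671654 F [ -1.9269 -15.6224] 3.941299723619644 w 0.0353524053133675 ROW [ 0.14  0.03 -0.09] roll -0.02
```

```bash
python3 -m crank '[[0.2,-0.8,0,0,0],[0.2,-1.6,0,0,0],[0.2,-2,0,-2,0],[0.2,-2,0,-6,0],[0.2,-1,0,-10,0],[0.2,1,0,-14,0],[0.2,3,0,-15,0],[0.2,3,0,-15,0]]'
python3 -c "
from h import *
s=observe();w=capture('wrist');cv2.imwrite('pics/w6b.png',cv2.resize(w,(800,600),interpolation=cv2.INTER_CUBIC))
import json;json.dump({k:np.array(s[k]).tolist() for k in('ee_pos','tcp_rot')},open('s6.json','w'))
go(20,-152,60,-90)"
```

```text
clock: 15.65
ee_pos: [0.6198, -0.0105, 0.1637]
tcp_rot: [-3.124, 0.13, 1.422]
ft_force: [-0.4, -0.8, 0.6]
width: 0.0352
t 15.7 jig mm [ 22.7269 -15.6215] z 162.18329771425422 F [-0.0363  0.1623] -0.61447146598355 w 0.03504771384547076 ROW [-12.19  -0.04  11.91] roll 0.06
```

View pics/w6b.png

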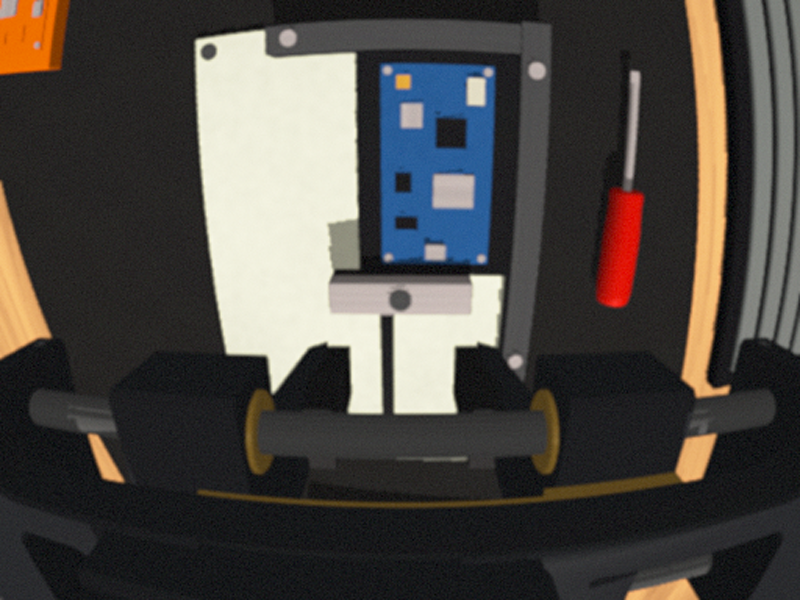

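The carrier sits in the corner with the jaw against it (jaw rows 272–313). No white shows at either stop. Now to check the numbers.

```bash
python3 -c "
from h import *
import json;s=json.load(open('s6.json'));k=.64
im=cv2.imread('pics/w6b.png');g=cv2.cvtColor(im,cv2.COLOR_BGR2GRAY).astype(int)
E=[]
for r in range(70,215,15):
    row=g[r,320:380];E.append([320+np.argmin(np.diff(row)),r])
w=lambda p,z:tojig(plane('wrist',np.array(p)*k,z,s),O,Y)*1e3
P=w(E,.022);print(P);a=np.polyfit(P[:,1],P[:,0],1);print('slope',a)
print('jaw out',w([[330,314],[471,314]],.035),'jaw top in',w([[330,278],[471,278]],.035),'stop inner',w([[520,100],[512,240]],.026),w([[300,55],[355,53]],.006))
cv2.imwrite('pics/w6c.png',cv2.resize(im[20:330,310:560],None,fx=1.9,fy=1.9))"
```

```text
[[-5.6513 96.6167]
 [-5.1431 87.5005]
 [-5.2403 78.4405]
 [-5.3562 69.3972]
 [-5.4911 60.3517]
 [-5.6454 51.285 ]
 [-5.8195 42.1779]
 [-6.014  33.0107]
 [-6.2296 23.7636]
 [-5.2355 14.4036]]
slope [ 0.0061 -5.9244]
jaw out [[-24.0339 -52.92  ]
 [ 65.4844 -52.2427]] jaw top in [[-22.5518 -28.4801]
 [ 64.1162 -27.9824]] stop inner [[90.6406 80.2665]
 [90.0406 -5.8425]] [[-42.118  109.8191]
 [ -7.4316 109.1101]]
```

View pics/w6c.png

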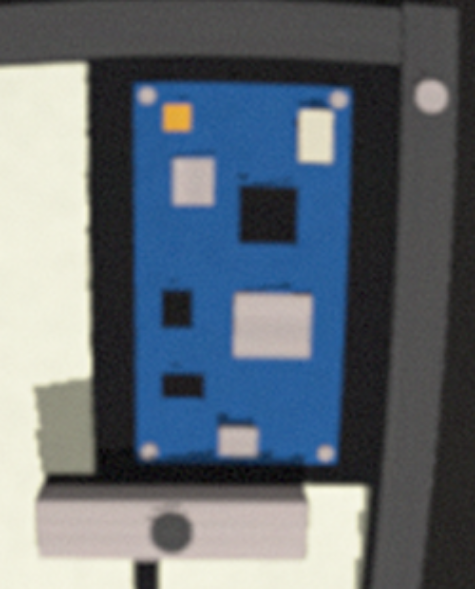

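Everything agrees with home to within about 1 mm. For insurance I'll press gently once more towards the back stop at the middle of the near side.

```bash
python3 -c "from h import *;go(-65,40,60,-90)"
```

```text
t 15.7 jig mm [ 22.7269 -15.6215] z 162.18329771425422 F [-0.0363  0.1623] -0.61447146598355 w 0.03504771384547076 ROW [ 6.85 -8.57  9.59] roll 0.06
```

```bash
python3 -m crank '[[1,1,-1.5,0,0],[1,2,-3,0,0],[1,3,-4.5,0,0],[1,4.5,-6,2,0],[1,6,-7.5,4,0],[1,6.8,-8.6,6.5,0],[1,6.8,-8.6,9,0],[1,6.8,-8.6,9.6,0],[1,6.8,-8.6,9.6,0]]'; python3 -c "from h import *;go(-65,40,15,-90)"
```

```text
clock: 16.6
ee_pos: [0.5398, 0.0549, 0.059]
tcp_rot: [-3.118, 0.131, 1.421]
ft_force: [0.4, 0.1, -0.1]
width: 0.0003
t 16.6 jig mm [-65.6489  38.5044] z 58.98573395240396 F [0.3667 0.1328] -0.0792905844017161 w 0.00032202993722142226 ROW [0.72 0.17 4.34] roll 0.01
```

```bash
python3 -m crank '[[1,0.3,0.1,2,0],[1,0.5,0.1,3.5,0],[1,0.7,0.1,4.2,0],[1,0.7,0.1,4.3,0]]'; python3 -c "from h import *;go(-30,40,15,-90)"
```

```text
clock: 17.0
ee_pos: [0.5403, 0.056, 0.0155]
tcp_rot: [-3.118, 0.131, 1.421]
ft_force: [0.3, 0.1, 0.7]
width: 0.0007
t 17.0 jig mm [-65.4007  39.704 ] z 15.527924414725096 F [0.2562 0.0896] 0.703758708332483 w 0.0007362863192292055 ROW [ 0.04  3.54 -0.03] roll -0.01
```

```bash
python3 -m crank '[[1,0,0.6,0,0],[1,0,1.2,0,0],[1,0,1.8,0,0],[1,0,2.4,0,0],[1,0,2.8,0,0]]'; python3 -c "from h import *;go(-25,40,15,-90)"
```

```text
clock: 17.5
ee_pos: [0.5686, 0.0516, 0.015]
tcp_rot: [-3.119, 0.131, 1.421]
ft_force: [0.8, 1.0, 0.0]
width: 0.0004
t 17.5 jig mm [-36.6877  39.5938] z 15.019868056891188 F [0.656  1.1137] 0.028295505438060857 w 0.00043124181202724337 ROW [ 0.04  1.17 -0.03] roll -0.01
```

```bash
python3 -m crank '[[1,0,0.2,0,0],[1,0,0.4,0,0],[1,0,0.5,0,0]]'; python3 -c "from h import *;go(-25,40,15,-90)"
```

```text
clock: 17.8
ee_pos: [0.5737, 0.0509, 0.0149]
tcp_rot: [-3.119, 0.131, 1.421]
ft_force: [-1.1, 0.7, 0.8]
width: 0.0003
t 17.8 jig mm [-31.5982  39.5927] z 14.868104826472692 F [-1.1718  0.5345] 0.780519377341755 w 0.00029845526914213554 ROW [ 0.04  0.66 -0.03] roll -0.01
```

```bash
for i in 1 2 3; do python3 -m crank '[[1,0,0.15,0,0],[1,0,0.25,0,0]]' | grep -E "force|ee_pos"; done
```

```text
ee_pos: [0.5762, 0.0505, 0.0148]
ft_force: [0.6, 0.0, -0.4]
ee_pos: [0.5788, 0.0501, 0.0148]
ft_force: [-1.1, -0.7, 1.0]
ee_pos: [0.5814, 0.0497, 0.0147]
ft_force: [-0.2, 0.7, -0.4]
```

```bash
for i in 1 2 3 4; do python3 -m crank '[[1,0,0.1,0,0],[1,0,0.2,0,0]]' | grep -E "force|ee_pos"; done; python3 -c "from h import *;go(-15,40,15,-90)"
```

```text
ee_pos: [0.5834, 0.0494, 0.0147]
ft_force: [0.3, -0.0, -0.4]
ee_pos: [0.5847, 0.0492, 0.0146]
ft_force: [-5.9, 1.5, 3.7]
ee_pos: [0.5848, 0.0492, 0.0145]
ft_force: [-15.3, 1.9, 10.6]
ee_pos: [0.5848, 0.0492, 0.0146]
ft_force: [-16.7, 2.9, 13.2]
t 19.2 jig mm [-20.3384  39.5928] z 14.60291647847443 F [-16.904    0.3354] 13.216700082754134 w 0.0005151229586465609 ROW [ 0.03  0.53 -0.06] roll 0.06
```

Firm contact with no travel, so the carrier was already home. I'll withdraw and do a last check.

```bash
python3 -m crank '[[1,0,-1,0,0],[1,0,-2.5,0,0],[1,0,-3,-2,0],[1,0,-4,-6,0],[1,0,-6,-10,0],[1,0,-10,-14,0],[1,0,-14,-14,0],[1,0,-18,-14,0],[1,0,-18,-14,0]]'
python3 - <<'E'
from h import *
t=capture('top');a=cv2.imread('pics/top0.png')
cv2.imwrite('pics/t7.png',np.vstack([cv2.resize(a[70:280,90:410],(640,300)),cv2.resize(t[70:280,90:410],(640,300))]))
s=observe();print(s['clock'],s['ee_pos'],s['ft_force'])
E
```

```text
clock: 20.1
ee_pos: [0.4113, 0.095, 0.1601]
tcp_rot: [-3.104, 0.132, 1.423]
ft_force: [0.7, -0.2, 0.2]
width: 0.0007
20.15 [0.4138 0.0946 0.1603] [ 1.2164 -0.5002  0.2814]
```

View pics/t7.png

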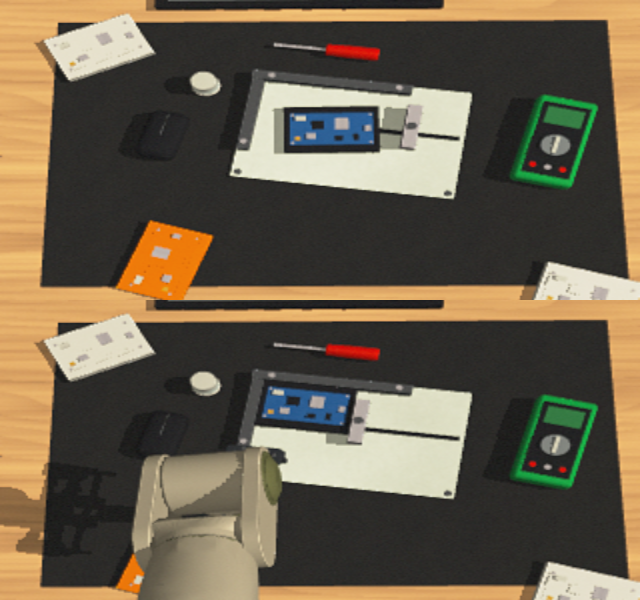

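The carrier is in the corner with the jaw on it, and the surrounding items have not moved. Handing in.

```bash
python3 -c "
from workcell import *
print(hand_in())"
```

```text
the job is handed in; nothing more can be done
None
```

I pushed the carrier square onto the back stop, then along it to the side stop. After that I closed the jaw onto it and pressed once more towards the back stop. I handed the job in at about 20 s with the arm clear of everything.

**Last checks:**
- **Carrier:** its near side measured x ≈ -5.6 mm (home is -6) and its -y end y ≈ -30.2 mm (home is -30). It is parallel to the stops within about 6 mrad, which is measurement noise. The last press met about 17 N straight away with no further travel.
- **Jaw:** its outer face measured y ≈ -52.5 mm, where -52 means the joint reads 0.100. It met about 15 N when it touched the carrier.
- **Other items:** the mouse, jar, multimeter and screwdriver look unmoved in the before and after top views.

**What went wrong:** while turning the tool, the last joint ran to its range limit (-2.8798 rad, limit -2.88), which left the tool tilted about 7°. I turned the other way and made the remaining pushes with that tilt. I saw no reading past the limit, but I only read it after the move had ended.

The highest wrist force I read was about 23 N.

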